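Clear a bone through the flush scrap hatch

TASK

Slide the flush, handle-less scrap hatch of the trimming station fully open by pressing lightly on its plate and drawing it along, drop the stripped bone from the cutting board through the opening into the scrap pan below, and slide the hatch fully shut again. The hatch plate is thin sheet: never lean on it with more than 25 N. Leave the jar, bottle and bowl round the station alone.

Things in the scene. Friction and masses are not known exactly. Their poses are not given: they have to be found in the camera images.
- station: Trimming station, a fixed steel stand, 260 mm along its x, 500 mm along its y, steel deck top 120 mm above the table. Origin on the table under its middle, z up. A white cutting board (244 x 175 mm) fills its +y end, centred at y +157 mm, top at 126 mm. In the rest of the deck the hatch runs in a channel along y (x -65..65, y -230..65 mm, 13 mm deep).
- opening (a point): Centre of the scrap opening (110 mm along x, 130 mm along y) in the channel floor, given at deck-top height (station x 0, y -10, z 120 mm); axes as the station's. When shut, the hatch (plain flat sheet-metal plate, 126 mm in x by 150 mm in y, no handle, lip or hole; the ribs at its middle are only marks) is centred over it.
- pan (a point): Centre of the inner floor of the scrap pan hanging under the opening (station x 0, y -10, z 12 mm). The pan is 142 mm (x) by 162 mm (y) inside, walls 92 mm high.
- hatch (a joint): 0 m = shut; slides to the station's -y; 0.140 = fully open, at its stop. Worn runners: the plate's top lies 0 to 6 mm below the deck top, unmeasured, different at each start: feel for it. It is hard (dents under 1 mm at 15 N), drags with about 4.5 N and stays where left. A fingertip drags it with about 0.5 to 0.7 of its pressing force: press with 12 to 19 N; over 25 N bends it.
- bone: Stripped shank bone lying on the cutting board, cream, 103 mm long along its x, knuckle ends 49 mm wide along its y and 27 mm high, shaft 19 mm thick with its centre line about 15 mm above the origin; 0.11 kg. Origin in the middle of its underside.
- spice_jar: Bystander: jar, 56 mm wide, 100 mm high, standing on the table. Origin in the middle of its underside.
- oil_bottle: Bystander: amber bottle, 60 mm wide, 170 mm high, standing on the table. Origin in the middle of its underside.
- bowl: Bystander: steel bowl, 120 mm wide, 50 mm high, on the table beyond the station. Origin in the middle of its underside.
Not all that is in view belongs to the job. What is meant by the bone is not red, and is the larger of those in its own colour.

How it is judged:
On the way, in this order (a step that is already met when the one before it is completed fails the run):
1. the hatch is slid fully open (within 8 mm) (value of joint hatch above 0.132 m), for 0.2 s.
2. the bone lies in the scrap pan (z of bone in the frame of pan below 0.06 m and horizontal distance between bone and pan below 0.09 m and linear speed of bone below 0.05 m/s), for 0.2 s.
At the end, for the whole second after the job is handed in: The hatch is shut (no more than 5 mm short of home) and the bone lies at rest in the scrap pan under it (its origin less than 60 mm above the pan floor and within 90 mm of the pan's centre) (all of step 2 and value of joint hatch below 0.005 m); the robot touches nothing.
It fails at once if the hatch plate is loaded with more than 25 N (contact force between hatch and anything else above 25 N).
It fails at once if the jar, bottle or bowl is moved by more than 20 mm (distance of any of spice_jar, oil_bottle, bowl from where it was at the start of the episode above 0.02 m).
It also fails if it takes over 72 s, if anything falls off the work surface, if the arm or the gripper's body presses on something with over 40 N, if the wrist force passes 120 N, or if a joint passes its speed limit or range.

ROBOT

A 7-joint arm with a two-finger parallel gripper is mounted at the origin on the work surface. World frame = base frame: x ahead of the robot, y to its left, z up, the work surface at z = 0. Lengths are in m, angles in rad, forces in N, time in s.
With the tool pointing down it reaches from about 0.4 to 0.85 m from the base axis. Payload 10.4 kg.
Tool frame: the origin (TCP) lies on the mounting face of the last link; the fingertips stand 173 mm ahead of it and the grasp point (between the pads) lies 155 mm ahead of it (manip.tip_extent is the distance from the TCP to the fingertips, in m); z points along the fingers, y is the line along which they close (so a half turn about z gives the same grasp; the last joint's range is limited). The gripper opens to 85 mm and grips with 20 to 120 N. Pads are 22 mm wide; open, the fingers measure 114 mm over their backs; the gripper's body (76 mm by 85 mm) begins 54 mm behind the grasp point. The pads swing forward as they close: fully open they stand 13 mm farther back than shut.
Start: joints at [1.276, 0.332, -0.065, 1.46, 0.022, 1.35, -0.088], TCP at [0.168, -0.602, 0.405] pointing down, gripper open.
Joint ranges: [-2.6, 2.6], [-0.5, 2.12], [-1.47, 1.34], [0.16, 2.42], [-1.27, 4.41], [0.06, 2.06], [-2.6, 2.6]. Speed limits (rad/s): [2.22, 2.22, 2.79, 2.79, 3.14, 3.14, 3.14].

INTERFACE

Orientations are given as a unit quaternion [x, y, z, w].
In Python, from workcell import manip gives the robot as it stands.
- The arm moves only by the tool move_arm, never from a script. Its argument "plan" is one flat list of numbers, 7 for each row, row after row: the turn, a rotation vector about the tool's x, y, z in rad, then the shift along the tool's x, y, z in m, then the finger opening in m, from 0 to 0.0854. In form: [ax, ay, az, dx, dy, dz, gripper, ax, ay, az, dx, dy, dz, gripper, ...]. A call has 1 to 12 rows; each row is the pose to reach, as a shift and turn from the pose commanded when the call began, along the tool's axes at that moment; what a row does not reach only later rows make up. A row lasts 1/8 s, in which the tool goes at most 62.5 mm and 10.7 degrees, less where a joint would pass 70% of its speed; a pose out of reach is approached as far as the arm can. A call with a gripper value outside its range is refused whole. The fingers move at their own pace and stop on an object; "squeeze" is the grip in N (left out, the last holds). Time passes only in rows, so rows that repeat a pose let the fingers close. It gives the time, the measured TCP pose, the force, the opening and the grip force at its end, in the units of the state.
- manip.get_obs(): the state, without advancing time (a new reading comes with each control period).
- manip.camera(name): name is "scene" or "top"; returns a dict with "color" (480x640x3 uint8, red, green, blue), "fx", "fy", "cx", "cy" (pixels), "dist" ([k1, k2, p1, p2, k3] as OpenCV has them; the pictures are not rectified), "cam_to_world" (4x4, takes a point from camera to world coordinates). Camera axes: x right, y down, z forward; pixel columns grow to the right and rows downward; lengths in m; the calibration is good to about 2 mm. A picture is of the moment at which its call begins. There is no depth.
- manip.hand_in(): hands the job in; it is judged then, once.
Trained networks look in a picture, given as the dict that the camera call returned (one of the last four; its "shot" number tells which), for a name from the list of things; names that differ only in an ending like _2 or _b are one class to them, and where a whole thing is asked for, a point or a joint stands for the part that bears it (a point fixed in the world has none). Each returns a list of dicts, best first, with "conf" (0 to 1); they miss things now and then, are a little off and sometimes report something else, mostly with a low value. They report only what shows in the picture. A call takes as long as a camera call. They do not tell look-alikes from the thing itself.
- manip.look_for(picture, label): "position" ([x, y, z] in m, in the coordinates of the camera as it stood for that picture, good to about 4 mm: the middle of the surface that is visible of it).
- manip.silhouettes(picture, label): "pixels" (480x640 bool, what is visible of it).
- manip.tip_of(picture, label): "position" ([x, y, z] in m, in the coordinates of the camera as it stood for that picture, good to about 4 mm: a listed point, or the origin of a listed thing).
The state is a dict: "clock": time; "joint_pos": joint angles; "joint_velocities": joint speeds; "tau": joint torques, N m; "position": TCP position; "ee_rot": TCP orientation; "ft_force": force on the tool from outside, world axes, zero at the start; "torque": the same for the moment, N m; "grip_width": opening from 0.0 (shut) to 1.0 (fully open); "grasp_force": force on a finger pad.
Only numpy, scipy, OpenCV 4.12 (cv2) and the standard library are available. Lean on these libraries where they do the work, as an engineer would, in place of code of your own. Each camera call takes 0.05 s, during which the arm holds its last target. There are 200 camera calls.

## Working session

There is one attempt and no reset: what is moved stays moved. The work goes in short steps, Python scripts to look and compute and a tool call to move; the robot and the scene stay as the last step left them, time stands still between calls to the robot, and variables do not carry over. Pictures are saved under pics/ and viewed, at most 10 in all, crops included, and the job is handed in when it is done.

Besides the shell and the picture viewer there is one more tool, called after ">>>" as name(argument=value, ...) on one line, values as JSON. move_arm: Moves the arm, as the interface text tells. Its arguments: {"type":"object","properties":{"plan":{"type":"array","items":{"type":"number"}},"squeeze":{"type":"number"}},"required":["plan"]}

```bash
mkdir -p pics; python3 - <<'E'
from workcell import manip
import cv2, numpy as np
o=manip.get_obs(); print({k:np.round(v,3) for k,v in o.items()})
for n in ("scene","top"):
    p=manip.camera(n); cv2.imwrite(f"pics/{n}1.png",p["color"][:,:,::-1])
    T=np.array(p["cam_to_world"]); print(n,np.round(T,3).tolist(),p["fx"],p["cx"],p["cy"],p["dist"])
    for l in ("station","opening","pan","hatch","bone","spice_jar","oil_bottle","bowl"):
        for f in (manip.tip_of,manip.look_for):
            try:
                for d in f(p,l)[:3]: print(n,f.__name__,l,round(d["conf"],2),np.round(T[:3,:3]@d["position"]+T[:3,3],3))
            except Exception as e: print(l,f.__name__,e)
E
```

```text
{'clock': np.float64(0.0), 'joint_pos': array([ 1.276,  0.333, -0.065,  1.461,  0.022,  1.35 , -0.088]), 'joint_velocities': array([-0.002,  0.   , -0.002,  0.   ,  0.   , -0.   , -0.   ]), 'tau': array([ 1.0000e-03, -6.2545e+01,  4.9000e-02, -3.9161e+01,  1.6000e-02,
        1.0000e-02,  0.0000e+00]), 'position': array([ 0.168, -0.602,  0.404]), 'ee_rot': array([ 0.991,  0.135, -0.   , -0.001]), 'ft_force': array([-0.087,  0.405, -1.071]), 'torque': array([-0.013, -0.004,  0.001]), 'grasp_force': np.float64(0.0), 'grip_width': np.float64(1.003)}
scene [[-0.644, 0.658, -0.39, 0.93], [0.765, 0.557, -0.323, 0.361], [0.005, -0.506, -0.862, 0.956], [0.0, 0.0, 0.0, 1.0]] 490.8476456027553 310.3740688863813 243.45142849173598 [0.01824797 0.         0.         0.         0.        ]
scene call station 0.95 [0.509 0.007 0.001]
scene call station 0.66 [0.542 0.061 0.119]
scene call opening 0.34 [ 0.441 -0.348 -0.004]
scene call opening 0.77 [0.541 0.059 0.119]
scene call pan 0.65 [0.539 0.064 0.115]
hatch call it knows: bone, bowl, oil_bottle, opening, pan, spice_jar, station
scene call hatch
[... 839 characters left out ...]
p call opening 0.9 [ 0.506 -0.001  0.119]
top call pan 0.56 [0.508 0.002 0.117]
hatch call it knows: bone, bowl, oil_bottle, opening, pan, spice_jar, station
top call hatch 0.59 [0.508 0.002 0.121]
top call bone 0.8 [0.5   0.164 0.127]
top call bone 0.66 [0.486 0.347 0.002]
top call bone 0.58 [0.304 0.342 0.001]
top call bone 0.8 [0.309 0.342 0.024]
top call bone 0.58 [0.508 0.158 0.151]
top call bone 0.55 [0.487 0.35  0.016]
top call spice_jar 0.66 [ 0.44  -0.345  0.002]
top call spice_jar 0.74 [ 0.441 -0.338  0.102]
top call oil_bottle 0.89 [ 0.606  0.343 -0.   ]
top call oil_bottle 0.82 [0.599 0.331 0.113]
top call bowl 0.67 [ 0.734 -0.064 -0.   ]
top call bowl 0.96 [ 0.74  -0.067  0.021]
```

View pics/top1.png

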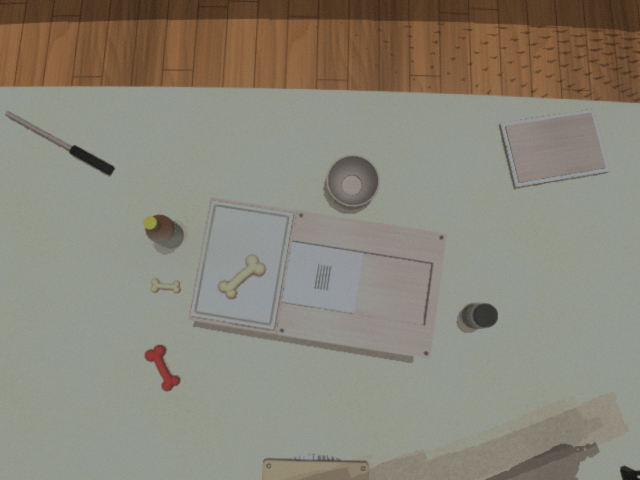

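View pics/scene1.png

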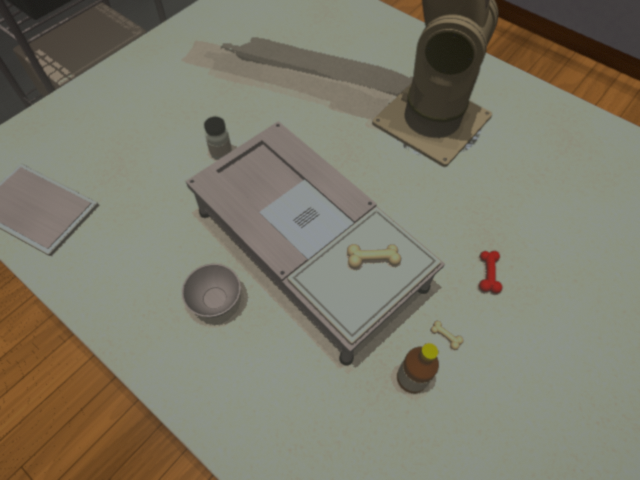

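Top image: the large cream bone lies on the board at (242,277). Look-alikes are the small cream one at (166,286) and the red one at (162,368), so I choose (242,277). The hatch plate is at (322,277). The channel runs right to about (430,290). Next I measure and check one crop.

```bash
cat > h.py <<'E'
from workcell import manip
import cv2, numpy as np
from scipy.spatial.transform import Rotation as R
def w(p,uv,z):
    K=np.array([[p["fx"],0,p["cx"]],[0,p["fy"],p["cy"]],[0,0,1]])
    n=cv2.undistortPoints(np.array(uv,float).reshape(-1,1,2),K,np.array(p["dist"]))[:,0]
    T=np.array(p["cam_to_world"]); d=np.c_[n,np.ones(len(n))]@T[:3,:3].T
    return T[:3,3]+d*((z-T[2,3])/d[:,2])[:,None]
def pix(p,X):
    K=np.array([[p["fx"],0,p["cx"]],[0,p["fy"],p["cy"]],[0,0,1]])
    T=np.linalg.inv(np.array(p["cam_to_world"]))
    return cv2.projectPoints(np.array(X,float).reshape(-1,1,3),cv2.Rodrigues(T[:3,:3])[0],T[:3,3],K,np.array(p["dist"]))[0][:,0]
def sta(xy,z,c,yaw):
    q=np.array(xy,float)@np.array([[np.cos(yaw),np.sin(yaw)],[-np.sin(yaw),np.cos(yaw)]])+c
    return np.c_[q,np.full(len(q),z)]
E
python3 - <<'E'
from h import *
p=manip.camera("top"); q=manip.camera("scene")
for n,pp in (("top",p),("scene",q)):
    for s in manip.silhouettes(pp,"bone")[:3]:
        v,u=np.nonzero(s["pixels"]); P=w(pp,np.c_[u,v],.126+.015)[:,:2]
        m,rc=P.mean(0),cv2.minAreaRect((P*1000).astype(np.float32))
        e=np.linalg.eigh(np.cov(P.T))[1][:,1]
        print(n,s["conf"],u.mean(),v.mean(),m,"yaw",np.degrees(np.arctan2(e[1],e[0])),rc)
# station outline
s=max(manip.silhouettes(p,"station"),key=lambda s:s["conf"])["pixels"]
P=w(p,[(301,215),(441.5,237),(426,353),(282,330),(211,199),(191,320)],.12); print(np.round(P,4))
img=p["color"][:,:,::-1][180:380,170:460]
cv2.imwrite("pics/crop1.png",cv2.resize(img,None,fx=2.7,fy=2.7,interpolation=cv2.INTER_CUBIC))
E
```

```text
top 0.79 161.45659722222223 367.0017361111111 [0.31819585 0.31239651] yaw -148.51496826272773 ((317.0018615722656, 312.2010192871094), (90.8043212890625, 42.98339080810547), 29.168682098388672)
top 0.77 241.6207906295754 275.74816983894584 [0.50478981 0.15974716] yaw 132.37016152513823 ((500.84423828125, 160.35281372070312), (46.135009765625, 97.84175109863281), 46.96760559082031)
top 0.61 164.26612903225808 285.56451612903226 [0.48029638 0.31591389] yaw 86.5385710863305 ((481.5055236816406, 314.1541442871094), (58.033390045166016, 26.432920455932617), 89.24744415283203)
scene 0.82 446.7876344086022 334.6209677419355 [0.5488832  0.35356817] yaw 84.80985757420282 ((549.087158203125, 351.632568359375), (57.61477279663086, 29.945430755615234), 87.31281280517578)
scene 0.75 372.1820546163849 255.0078023407022 [0.50515122 0.16086301] yaw 131.8639714432026 ((504.1315002441406, 163.29953002929688), (49.930564880371094, 100.21856689453125), 40.27751159667969)
scene 0.58 489.68447412353925 272.0634390651085 [0.39283775 0.34901533] yaw -150.55270441585773 ((390.7808532714844, 345.7894592285156), (86.06836700439453, 41.7719841003418), 32.43574142456055)
[[ 0.6364  0.0446  0.12  ]
 [ 0.5981 -0.2486  0.12  ]
 [ 0.3596 -0.2167  0.12  ]
 [ 0.3986  0.0759  0.12  ]
 [ 0.6656  0.2343  0.12  ]
 [ 0.413   0.2623  0.12  ]]
```

View pics/crop1.png

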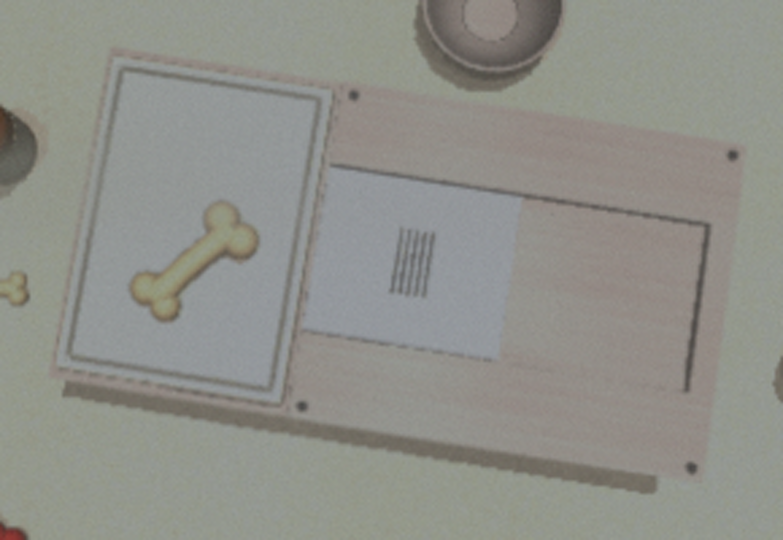

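The crop confirms the choice: a large cream two-knuckle bone on the board at crop (195,262). The plate's ribs are at crop (412,263), and the plate is shut against the board. Next is the approach above the hatch.

```bash
cat >> h.py <<'E'
C=np.array([.509,.002]); YAW=np.radians(-7.5)
def rel(xy,z,yaw):
    """row to a TCP pose pointing down, tool x at world yaw"""
    o=manip.get_obs(); A=R.from_quat(o["ee_rot"]); B=R.from_euler('z',yaw)*R.from_euler('x',np.pi)
    print(np.round((A.inv()*B).as_rotvec(),4), np.round(A.inv().apply(np.r_[xy,z]-o["position"]),4))
E
python3 -c "
from h import *
c=sta([(0,-10)],.35,C,YAW)[0];print(c);rel(c[:2],.33,YAW)"
```

```text
[-0.79626192 -9.91244861  0.35      ]
[ 1.000e-04 -0.000e+00  4.027e-01] [-3.4283  8.7097  0.0756]
```

```bash
python3 -c "
from h import *
c=sta([(0,-.010)],.35,C,YAW)[0];print(c);rel(c[:2],.33,YAW)
p=manip.camera('top');print(w(p,[(322.6,277.4)],.117))"
```

```text
[ 0.50769474 -0.00791445  0.35      ]
[ 1.000e-04 -0.000e+00  4.027e-01] [ 0.4869 -0.4811  0.0747]
[[ 0.50788108 -0.00359395  0.117     ]]
```

>>> move_arm(plan=[0, 0, 0.1, 0.04, -0.04, 0, 0, 0, 0, 0.403, 0.487, -0.481, 0.05, 0, 0, 0, 0.403, 0.487, -0.481, 0.05, 0, 0, 0, 0.403, 0.487, -0.481, 0.05, 0, 0, 0, 0.403, 0.487, -0.481, 0.05, 0, 0, 0, 0.403, 0.487, -0.481, 0.05, 0, 0, 0, 0.403, 0.487, -0.481, 0.05, 0, 0, 0, 0.403, 0.487, -0.481, 0.05, 0, 0, 0, 0.403, 0.487, -0.481, 0.05, 0, 0, 0, 0.403, 0.487, -0.481, 0.05, 0, 0, 0, 0.403, 0.487, -0.481, 0.05, 0, 0, 0, 0.403, 0.487, -0.481, 0.05, 0])

```text
clock: 3.4
position: [0.5088, -0.0034, 0.3546]
ee_rot: [0.998, -0.062, 0.0, -0.001]
ft_force: [0.3, -0.2, 0.3]
grip_width: -0.003
grasp_force: 0.0
```

>>> move_arm(plan=[0, 0, 0, 0, 0, 0, 0, 0, 0, 0, 0, 0, 0, 0, 0, 0, 0, 0, 0, 0, 0])

```text
clock: 3.78
position: [0.5075, -0.0092, 0.3549]
ee_rot: [0.998, -0.067, 0.0, 0.0]
ft_force: [0.1, -0.2, 0.2]
grip_width: 0.003
grasp_force: 0.0
```

```bash
python3 -c "
from h import *
o=manip.get_obs();print(manip.tip_extent,o['position'],o['ft_force'],o['clock'],o['grip_width'])
c=sta([(0,-.010)],.35,C,YAW)[0];rel(c[:2],.298,YAW)"
```

```text
0.1734 [ 0.50752702 -0.00922759  0.3548691 ] [ 0.11737293 -0.2007039   0.19963478] 3.775 0.0030482267329739812
[ 0.0007 -0.0003 -0.0025] [-0.     -0.0014  0.0569]
```

>>> move_arm(plan=[0, 0, 0, 0, 0, 0.03, 0, 0, 0, 0, 0, 0, 0.052, 0, 0, 0, 0, 0, 0, 0.057, 0, 0, 0, 0, 0, 0, 0.059, 0, 0, 0, 0, 0, 0, 0.059, 0])

```text
clock: 4.4
position: [0.5081, -0.0081, 0.2965]
ee_rot: [0.998, -0.066, 0.001, 0.0]
ft_force: [-0.2, 0.1, 0.7]
grip_width: 0.001
grasp_force: 0.0
```

>>> move_arm(plan=[0, 0, 0, 0, 0, 0.0005, 0, 0, 0, 0, 0, 0, 0.001, 0, 0, 0, 0, 0, 0, 0.0015, 0, 0, 0, 0, 0, 0, 0.002, 0, 0, 0, 0, 0, 0, 0.002, 0])

```text
clock: 5.03
position: [0.5078, -0.008, 0.2936]
ee_rot: [0.998, -0.066, -0.0, 0.0]
ft_force: [-0.8, 0.5, 0.1]
grip_width: -0.002
grasp_force: 0.0
```

>>> move_arm(plan=[0, 0, 0, 0, 0, 0.0005, 0, 0, 0, 0, 0, 0, 0.001, 0, 0, 0, 0, 0, 0, 0.001, 0])

```text
clock: 5.4
position: [0.5078, -0.008, 0.2927]
ee_rot: [0.998, -0.066, -0.0, 0.0]
ft_force: [-0.6, 0.3, 1.0]
grip_width: -0.0
grasp_force: 0.0
```

>>> move_arm(plan=[0, 0, 0, 0, 0, 0.0005, 0, 0, 0, 0, 0, 0, 0.001, 0, 0, 0, 0, 0, 0, 0.001, 0])

```text
clock: 5.78
position: [0.5078, -0.008, 0.2916]
ee_rot: [0.998, -0.066, -0.0, 0.0]
ft_force: [1.1, -0.2, 0.1]
grip_width: -0.004
grasp_force: 0.0
```

>>> move_arm(plan=[0, 0, 0, 0, 0, 0.0005, 0, 0, 0, 0, 0, 0, 0.001, 0, 0, 0, 0, 0, 0, 0.001, 0])

```text
clock: 6.15
position: [0.5078, -0.008, 0.2906]
ee_rot: [0.998, -0.066, -0.0, 0.0]
ft_force: [0.2, 0.7, 0.5]
grip_width: -0.001
grasp_force: 0.0
```

>>> move_arm(plan=[0, 0, 0, 0, 0, 0.0005, 0, 0, 0, 0, 0, 0, 0.001, 0, 0, 0, 0, 0, 0, 0.001, 0])

```text
clock: 6.52
position: [0.5078, -0.0079, 0.2902]
ee_rot: [0.998, -0.066, 0.0, 0.0]
ft_force: [-2.7, -0.3, 6.4]
grip_width: 0.001
grasp_force: 3.0
```

>>> move_arm(plan=[0, 0, 0, 0, 0, 0.0003, 0, 0, 0, 0, 0, 0, 0.0005, 0, 0, 0, 0, 0, 0, 0.0005, 0])

```text
clock: 6.9
position: [0.5078, -0.0079, 0.2901]
ee_rot: [0.998, -0.066, 0.0, 0.0]
ft_force: [-5.5, 0.1, 11.9]
grip_width: -0.0
grasp_force: 5.8
```

>>> move_arm(plan=[0, 0, 0, 0, 0, 0.0003, 0, 0, 0, 0, 0, 0.003, 0.0003, 0, 0, 0, 0, 0, 0.008, 0.0003, 0, 0, 0, 0, 0, 0.014, 0.0003, 0, 0, 0, 0, 0, 0.02, 0.0003, 0])

```text
clock: 7.52
position: [0.5054, -0.0265, 0.2901]
ee_rot: [0.998, -0.065, 0.0, -0.001]
ft_force: [-5.8, 5.9, 13.6]
grip_width: 0.003
grasp_force: 6.8
```

>>> move_arm(plan=[0, 0, 0, -0.0003, 0.002, 0.0001, 0, 0, 0, 0, -0.0005, 0.008, 0.0001, 0, 0, 0, 0, -0.0005, 0.014, 0.0001, 0, 0, 0, 0, -0.0005, 0.02, 0.0001, 0, 0, 0, 0, -0.0005, 0.02, 0.0001, 0])

```text
clock: 8.15
position: [0.5024, -0.0472, 0.2901]
ee_rot: [0.998, -0.065, 0.001, -0.0]
ft_force: [-4.8, 1.8, 12.7]
grip_width: -0.002
grasp_force: 6.6
```

```bash
python3 -c "
from h import *
p=manip.camera('scene');cv2.imwrite('pics/s2.png',cv2.resize(p['color'][100:300,160:460,::-1],None,fx=2.5,fy=2.5))"
```

```text
(no output)
```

View pics/s2.png

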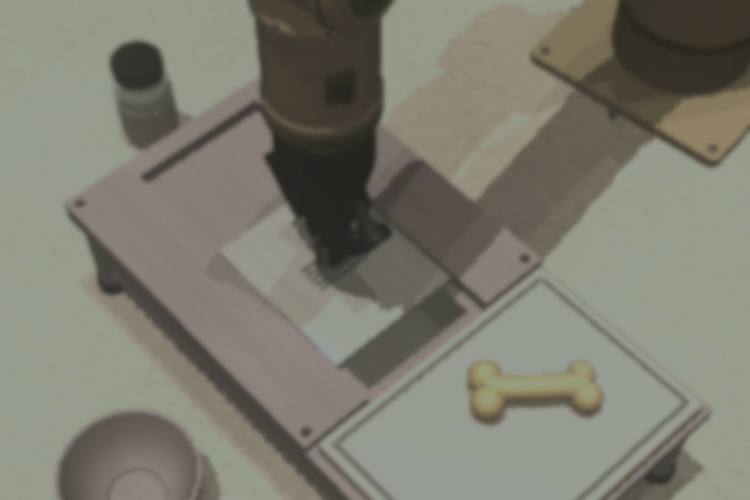

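The hatch follows the fingertip: a gap now shows beside the board at (410,335). The drag continues.

>>> move_arm(plan=[0, 0, 0, -0.0002, 0.004, 0.0002, 0, 0, 0, 0, -0.0002, 0.01, 0.0002, 0, 0, 0, 0, -0.0002, 0.017, 0.0002, 0, 0, 0, 0, -0.0002, 0.024, 0.0002, 0, 0, 0, 0, -0.0002, 0.03, 0.0002, 0])

```text
clock: 8.82
position: [0.4985, -0.0762, 0.2901]
ee_rot: [0.998, -0.065, 0.001, -0.0]
ft_force: [-4.2, 5.3, 14.7]
grip_width: 0.0
grasp_force: 7.1
```

>>> move_arm(plan=[0, 0, 0, -0.0002, 0.004, 0.0001, 0, 0, 0, 0, -0.0002, 0.01, 0.0001, 0, 0, 0, 0, -0.0002, 0.017, 0.0001, 0, 0, 0, 0, -0.0002, 0.024, 0.0001, 0, 0, 0, 0, -0.0002, 0.03, 0.0001, 0])

```text
clock: 9.45
position: [0.4945, -0.1061, 0.2901]
ee_rot: [0.998, -0.065, 0.001, -0.0]
ft_force: [-3.2, 5.1, 14.6]
grip_width: 0.004
grasp_force: 7.4
```

>>> move_arm(plan=[0, 0, 0, -0.0001, 0.004, 0.0001, 0, 0, 0, 0, -0.0001, 0.01, 0.0001, 0, 0, 0, 0, -0.0001, 0.017, 0.0001, 0, 0, 0, 0, -0.0001, 0.024, 0.0001, 0, 0, 0, 0, -0.0001, 0.03, 0.0001, 0])

```text
clock: 10.07
position: [0.4906, -0.1359, 0.2901]
ee_rot: [0.998, -0.065, 0.001, -0.0]
ft_force: [-3.5, 5.5, 15.9]
grip_width: 0.0
grasp_force: 7.8
```

>>> move_arm(plan=[0, 0, 0, 0, 0.003, 0, 0, 0, 0, 0, 0, 0.007, 0, 0, 0, 0, 0, 0, 0.011, 0, 0, 0, 0, 0, 0, 0.013, 0, 0])

```text
clock: 10.58
position: [0.4891, -0.1476, 0.2901]
ee_rot: [0.998, -0.065, 0.001, -0.001]
ft_force: [-3.5, 14.0, 16.7]
grip_width: -0.003
grasp_force: 8.4
```

At the stop: travel is 141 mm and the drag force is rising. Lift off now.

>>> move_arm(plan=[0, 0, 0, 0, -0.0005, -0.002, 0, 0, 0, 0, 0, 0, -0.03, 0, 0, 0, 0, 0, 0, -0.08, 0.085, 0, 0, 0, 0, 0, -0.08, 0.085, 0, 0, 0, 0, 0, -0.08, 0.085])

```text
clock: 11.2
position: [0.4879, -0.1498, 0.3679]
ee_rot: [0.998, -0.066, -0.0, 0.0]
ft_force: [-0.1, 0.0, -0.3]
grip_width: 0.638
grasp_force: 0.0
```

```bash
python3 -c "
from h import *
o=manip.get_obs();print(o['position'],o['ft_force'],o['clock'],o['joint_pos'])
rel([.503,.161],.37,np.radians(-48))
p=manip.camera('top');cv2.imwrite('pics/t3.png',cv2.resize(p['color'][180:380,170:460,::-1],None,fx=2.7,fy=2.7))"
```

```text
[ 0.48788197 -0.14977901  0.36794903] [-0.14992299  0.01824853 -0.25933522] 11.2 [ 0.71824134  0.14557704 -0.55059954  1.78575647  0.0808982   1.2328676
 -1.55685617]
[4.000e-04 2.000e-04 7.062e-01] [-0.0258 -0.3101 -0.0021]
```

View pics/t3.png

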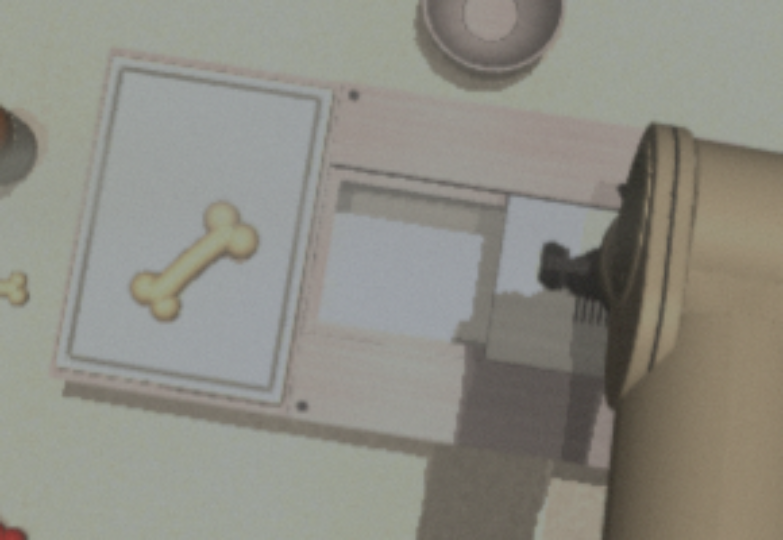

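The opening is clear at crop (405,270), the plate's edge is at (505,280), and the bone hasn't moved. For joint 7's range I use the half-turned grasp, with tool x at 132°.

>>> move_arm(plan=[0, 0, -0.18, 0, -0.03, 0, 0.085, 0, 0, -0.36, 0, -0.08, 0, 0.085, 0, 0, -0.54, 0, -0.13, 0, 0.085, 0, 0, -0.72, -0.01, -0.18, 0, 0.085, 0, 0, -0.9, -0.015, -0.23, 0, 0.085, 0, 0, -1.08, -0.02, -0.27, 0, 0.085, 0, 0, -1.26, -0.025, -0.3, 0, 0.085, 0, 0, -1.44, -0.026, -0.31, 0, 0.085, 0, 0, -1.62, -0.026, -0.31, 0, 0.085, 0, 0, -1.8, -0.026, -0.31, 0, 0.085, 0, 0, -1.98, -0.026, -0.31, 0, 0.085, 0, 0, -2.16, -0.026, -0.31, 0, 0.085])

```text
clock: 12.75
position: [0.5026, 0.1609, 0.3671]
ee_rot: [0.526, 0.851, -0.001, -0.001]
ft_force: [0.6, 0.1, 0.3]
grip_width: 0.995
grasp_force: 0.0
```

```bash
python3 -c "
from h import *
o=manip.get_obs();print(o['clock'],o['joint_pos'],o['grip_width'])
rel([.503,.161],.345,np.radians(132))
p=manip.camera('scene');T=np.array(p['cam_to_world'])
P=w(p,[(0,0)],.117)
p=manip.camera('top');P=w(p,[(358.9,252.2)],.117)[0,:2];print('plate edge station',R.from_euler('z',-YAW).apply(np.r_[P-C,0]))"
```

```text
12.75 [ 0.48963591  0.290051   -1.02129286  1.72728764  0.25733606  1.2710933
 -0.12647725] 0.9946114573176967
[-0.0017 -0.0009 -0.2691] [-0.0001  0.0004  0.0221]
plate edge station [ 0.06293146 -0.07169273  0.        ]
```

>>> move_arm(plan=[0, 0, -0.15, 0, 0, 0.01, 0.085, 0, 0, -0.269, 0, 0, 0.022, 0.085, 0, 0, -0.269, 0, 0, 0.022, 0.085, 0, 0, -0.269, 0, 0, 0.022, 0.085])

```text
clock: 13.35
position: [0.5029, 0.1612, 0.3465]
ee_rot: [0.412, 0.911, -0.0, -0.0]
ft_force: [-0.3, 0.2, 0.4]
grip_width: 0.997
grasp_force: 0.0
```

```bash
python3 -c "
from h import *
o=manip.get_obs();print(o['clock'],o['joint_pos'])
rel([.503,.161],.300,np.radians(132))
p=manip.camera('top');a=p['color'][180:380,170:460,::-1]
q=manip.camera('scene');b=q['color'][150:330,250:470,::-1]
cv2.imwrite('pics/t4.png',np.vstack([cv2.resize(a,(414,286)),cv2.resize(b,(414,310))]))"
```

```text
13.35 [ 0.50958895  0.32803541 -1.05600477  1.7520791   0.30110448  1.23812883
  0.0988596 ]
[-0.0001 -0.0001 -0.0105] [-0.0002  0.      0.0465]
```

View pics/t4.png

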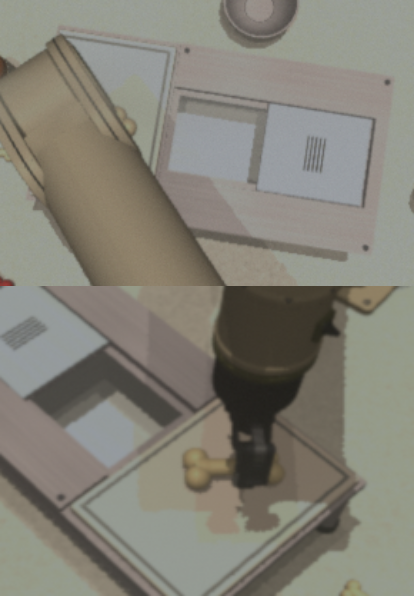

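The plate is against the channel end at (372,160), with its ribs at (315,154), and the fingers straddle the bone shaft at (250,465). Descend and grip.

>>> move_arm(plan=[0, 0, -0.01, 0, 0, 0.025, 0.085, 0, 0, -0.01, 0, 0, 0.043, 0.085, 0, 0, -0.01, 0, 0, 0.046, 0.085, 0, 0, -0.01, 0, 0, 0.046, 0.04, 0, 0, -0.01, 0, 0, 0.046, 0.01, 0, 0, -0.01, 0, 0, 0.046, 0.005, 0, 0, -0.01, 0, 0, 0.046, 0.005, 0, 0, -0.01, 0, 0, 0.046, 0.005], squeeze=40)

```text
clock: 14.45
position: [0.503, 0.1612, 0.3008]
ee_rot: [0.405, 0.914, 0.0, 0.0]
ft_force: [-1.2, -0.5, 4.4]
grip_width: 0.207
grasp_force: 38.9
```

>>> move_arm(plan=[0, 0, 0, 0, 0, 0, 0.005, 0, 0, 0, 0, 0, -0.02, 0.005, 0, 0, 0, 0, 0, -0.06, 0.005, 0, 0, 0, 0, 0, -0.07, 0.005, 0, 0, 0, 0, 0, -0.07, 0.005])

```text
clock: 15.08
position: [0.5029, 0.1611, 0.371]
ee_rot: [0.405, 0.914, 0.0, 0.001]
ft_force: [0.1, -0.1, -1.1]
grip_width: 0.206
grasp_force: 39.3
```

```bash
python3 -c "
from h import *
o=manip.get_obs();print(o['clock'],o['joint_pos'],o['grip_width'],o['grasp_force'])
c=sta([(0,-.010)],0,C,YAW)[0,:2]
rel(c,.37,np.radians(82.5))
q=manip.camera('scene')
cv2.imwrite('pics/s5.png',cv2.resize(q['color'][120:330,200:480,::-1],None,fx=2,fy=2))"
```

```text
15.075 [ 0.5275656   0.30358548 -1.07228258  1.72132407  0.27834474  1.28155569
  0.13083144] 0.2059533487401347 39.2822340130806
[1.100e-03 6.000e-04 8.676e-01] [-0.1284 -0.11    0.0011]
```

View pics/s5.png

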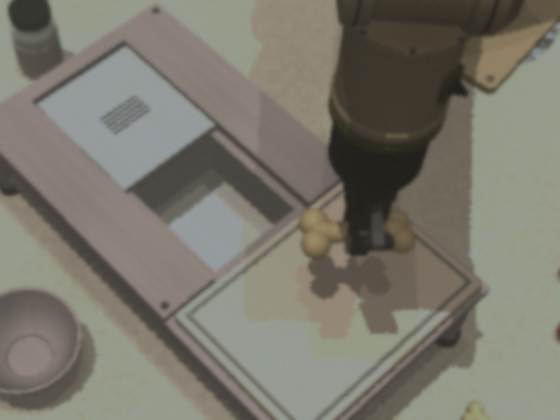

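Bone is held and lifted, with the grip about 8 mm off its middle. I move it over the opening with the bone along station y.

>>> move_arm(plan=[0, 0, 0.17, -0.02, -0.02, 0, 0.005, 0, 0, 0.34, -0.06, -0.05, 0, 0.005, 0, 0, 0.51, -0.09, -0.08, 0, 0.005, 0, 0, 0.68, -0.115, -0.1, 0, 0.005, 0, 0, 0.868, -0.125, -0.106, 0, 0.005, 0, 0, 0.868, -0.125, -0.106, 0, 0.005, 0, 0, 0.868, -0.125, -0.106, 0.035, 0.005, 0, 0, 0.868, -0.125, -0.106, 0.035, 0.005])

```text
clock: 16.12
position: [0.5073, -0.0019, 0.3332]
ee_rot: [0.75, 0.661, -0.002, -0.002]
ft_force: [-0.2, 0.2, -1.0]
grip_width: 0.208
grasp_force: 39.3
```

```bash
python3 -c "
from h import *
o=manip.get_obs();print(o['clock'],o['joint_pos'],o['position'])
c=sta([(0,-.005)],0,C,YAW)[0,:2]
rel(c,.25,np.radians(82.5))
q=manip.camera('scene');T=np.array(q['cam_to_world'])
for s in manip.silhouettes(q,'bone')[:3]:
    v,u=np.nonzero(s['pixels']);P=w(q,np.c_[u,v],o['position'][2]-.155-.006)[:,:2]
    S=R.from_euler('z',-YAW).apply(np.c_[P-C,0*P[:,0]]);print(s['conf'],S.min(0),S.max(0))
cv2.imwrite('pics/s6.png',cv2.resize(q['color'][120:330,200:480,::-1],None,fx=2,fy=2))"
```

```text
16.125 [ 0.70851395  0.23173943 -0.88052105  1.82154481  0.19068228  1.18212185
 -0.35818682] [ 0.50729622 -0.00192943  0.33317141]
[-0.005  -0.0003  0.0052] [-0.0009  0.0016  0.0832]
0.83 [-0.18318053  0.29749831  0.        ] [-0.09973298  0.36598787  0.        ]
0.67 [-0.00757028  0.32721368  0.        ] [0.0214897  0.38105001 0.        ]
0.54 [-0.02431551 -0.01016753  0.        ] [0.01924079 0.05012293 0.        ]
```

View pics/s6.png

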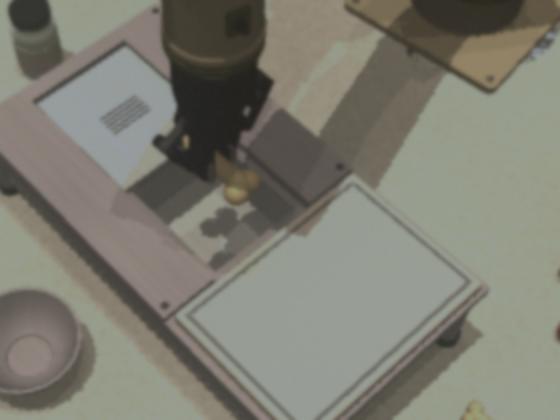

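The visible knuckle ends at station y +50 and is centred in x. I shift 6 mm toward -y and lower into the opening.

>>> move_arm(plan=[0, 0, 0, -0.006, 0.001, 0.0, 0.005, 0, 0, 0, -0.006, 0.001, 0.015, 0.005, 0, 0, 0, -0.006, 0.001, 0.03, 0.005, 0, 0, 0, -0.006, 0.001, 0.045, 0.005, 0, 0, 0, -0.006, 0.001, 0.045, 0.005])

```text
clock: 16.85
position: [0.5081, -0.0087, 0.2888]
ee_rot: [0.752, 0.659, -0.001, -0.001]
ft_force: [-0.8, -0.0, -0.7]
grip_width: 0.207
grasp_force: 39.3
```

>>> move_arm(plan=[0, 0, 0, 0, 0, 0.012, 0.005, 0, 0, 0, 0, 0, 0.024, 0.005, 0, 0, 0, 0, 0, 0.032, 0.005, 0, 0, 0, 0, 0, 0.032, 0.005])

```text
clock: 17.35
position: [0.5084, -0.0088, 0.2577]
ee_rot: [0.752, 0.659, -0.0, -0.0]
ft_force: [-0.3, -0.6, -1.7]
grip_width: 0.206
grasp_force: 39.3
```

>>> move_arm(plan=[0, 0, 0, 0, 0, 0, 0.045, 0, 0, 0, 0, 0, 0, 0.045, 0, 0, 0, 0, 0, 0, 0.045, 0, 0, 0, 0, 0, -0.02, 0.045, 0, 0, 0, 0, 0, -0.06, 0.045, 0, 0, 0, 0, 0, -0.1, 0.045, 0, 0, 0, 0, 0, -0.1, 0.0, 0, 0, 0, 0, 0, -0.1, 0, 0, 0, 0, 0, 0, -0.1, 0])

```text
clock: 18.48
position: [0.5083, -0.0088, 0.3578]
ee_rot: [0.752, 0.659, -0.0, -0.0]
ft_force: [-0.2, 0.3, 0.1]
grip_width: 0.002
grasp_force: 0.0
```

```bash
python3 -c "
from h import *
o=manip.get_obs();print(o['clock'],o['position'],o['grip_width'])
c=sta([(0,-.15)],0,C,YAW)[0,:2]
rel(c,.298,np.radians(82.5))
q=manip.camera('scene')
cv2.imwrite('pics/s7.png',cv2.resize(q['color'][120:330,200:480,::-1],None,fx=2,fy=2))"
```

```text
18.475 [ 0.50829494 -0.00880058  0.35775306] 0.001678038031195051
[-0.0013  0.      0.    ] [-0.1392 -0.0006  0.0598]
```

View pics/s7.png

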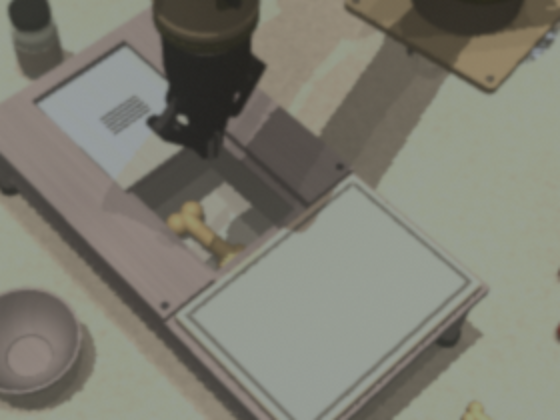

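The bone lies on the pan floor, from (185,220) to (235,255). Now I close the hatch.

>>> move_arm(plan=[0, 0, 0, -0.05, 0, 0, 0, 0, 0, 0, -0.1, 0, 0, 0, 0, 0, 0, -0.139, 0, 0, 0, 0, 0, 0, -0.139, 0, 0.03, 0, 0, 0, 0, -0.139, 0, 0.055, 0, 0, 0, 0, -0.139, 0, 0.062, 0, 0, 0, 0, -0.139, 0, 0.065, 0, 0, 0, 0, -0.139, 0, 0.065, 0])

```text
clock: 19.52
position: [0.4907, -0.1465, 0.294]
ee_rot: [0.752, 0.659, 0.0, 0.0]
ft_force: [0.2, 1.3, -0.3]
grip_width: 0.001
grasp_force: 0.0
```

>>> move_arm(plan=[0, 0, 0, 0, 0, 0.0005, 0, 0, 0, 0, 0, 0, 0.001, 0, 0, 0, 0, 0, 0, 0.001, 0])

```text
clock: 19.9
position: [0.4905, -0.1466, 0.2926]
ee_rot: [0.752, 0.659, -0.0, 0.0]
ft_force: [-0.4, 0.0, -0.0]
grip_width: 0.001
grasp_force: 0.0
```

>>> move_arm(plan=[0, 0, 0, 0, 0, 0.0005, 0, 0, 0, 0, 0, 0, 0.001, 0, 0, 0, 0, 0, 0, 0.0015, 0, 0, 0, 0, 0, 0, 0.0015, 0])

```text
clock: 20.4
position: [0.4904, -0.1466, 0.2909]
ee_rot: [0.752, 0.659, -0.0, -0.0]
ft_force: [0.5, 1.1, 0.4]
grip_width: -0.0
grasp_force: 0.0
```

>>> move_arm(plan=[0, 0, 0, 0, 0, 0.0005, 0, 0, 0, 0, 0, 0, 0.001, 0, 0, 0, 0, 0, 0, 0.001, 0])

```text
clock: 20.78
position: [0.4905, -0.1465, 0.2902]
ee_rot: [0.752, 0.659, -0.0, 0.0]
ft_force: [-1.9, -0.9, 4.5]
grip_width: 0.002
grasp_force: 2.4
```

>>> move_arm(plan=[0, 0, 0, 0, 0, 0.0004, 0, 0, 0, 0, 0, 0, 0.0008, 0, 0, 0, 0, 0, 0, 0.0008, 0])

```text
clock: 21.15
position: [0.4906, -0.1464, 0.2901]
ee_rot: [0.752, 0.659, -0.0, 0.0]
ft_force: [-6.2, 1.7, 14.4]
grip_width: 0.001
grasp_force: 7.1
```

>>> move_arm(plan=[0, 0, 0, 0.004, -0.0003, 0, 0, 0, 0, 0, 0.01, -0.0005, 0, 0, 0, 0, 0, 0.017, -0.0005, 0, 0, 0, 0, 0, 0.024, -0.0005, 0, 0, 0, 0, 0, 0.03, -0.0005, 0, 0])

```text
clock: 21.78
position: [0.4941, -0.1177, 0.2901]
ee_rot: [0.752, 0.659, -0.0, 0.001]
ft_force: [-4.0, -4.4, 11.7]
grip_width: 0.002
grasp_force: 5.7
```

>>> move_arm(plan=[0, 0, 0, 0.004, -0.0002, 0.0003, 0, 0, 0, 0, 0.01, -0.0002, 0.0003, 0, 0, 0, 0, 0.017, -0.0002, 0.0003, 0, 0, 0, 0, 0.024, -0.0002, 0.0003, 0, 0, 0, 0, 0.03, -0.0002, 0.0003, 0])

```text
clock: 22.4
position: [0.498, -0.0878, 0.2901]
ee_rot: [0.752, 0.659, -0.0, 0.001]
ft_force: [-4.6, -4.5, 14.5]
grip_width: 0.002
grasp_force: 7.2
```

>>> move_arm(plan=[0, 0, 0, 0.004, -0.0001, 0, 0, 0, 0, 0, 0.01, -0.0001, 0, 0, 0, 0, 0, 0.017, -0.0001, 0, 0, 0, 0, 0, 0.024, -0.0001, 0, 0, 0, 0, 0, 0.03, -0.0001, 0, 0])

```text
clock: 23.02
position: [0.5019, -0.058, 0.2901]
ee_rot: [0.752, 0.659, -0.0, 0.001]
ft_force: [-4.3, -3.9, 14.4]
grip_width: -0.005
grasp_force: 7.2
```

>>> move_arm(plan=[0, 0, 0, 0.004, -0.0001, 0, 0, 0, 0, 0, 0.01, -0.0001, 0, 0, 0, 0, 0, 0.017, -0.0001, 0, 0, 0, 0, 0, 0.024, -0.0001, 0, 0, 0, 0, 0, 0.03, -0.0001, 0, 0])

```text
clock: 23.65
position: [0.5058, -0.0281, 0.2901]
ee_rot: [0.752, 0.659, 0.0, 0.001]
ft_force: [-3.3, -4.4, 14.3]
grip_width: -0.001
grasp_force: 7.1
```

>>> move_arm(plan=[0, 0, 0, 0.004, -0.0001, 0, 0, 0, 0, 0, 0.009, -0.0001, 0, 0, 0, 0, 0, 0.014, -0.0001, 0, 0, 0, 0, 0, 0.017, -0.0001, 0, 0])

```text
clock: 24.15
position: [0.508, -0.0112, 0.2901]
ee_rot: [0.752, 0.659, 0.0, 0.001]
ft_force: [-3.1, -3.0, 13.0]
grip_width: -0.002
grasp_force: 6.9
```

Travel is 136 mm so far. I now step to the home stop.

>>> move_arm(plan=[0, 0, 0, 0.002, 0, 0.0001, 0, 0, 0, 0, 0.004, 0, 0.0001, 0, 0, 0, 0, 0.005, 0, 0.0001, 0])

```text
clock: 24.52
position: [0.5086, -0.0071, 0.2901]
ee_rot: [0.752, 0.659, -0.0, 0.002]
ft_force: [-5.0, -9.7, 16.9]
grip_width: -0.001
grasp_force: 8.4
```

>>> move_arm(plan=[0, 0, 0, -0.0005, 0, -0.002, 0, 0, 0, 0, 0, 0, -0.03, 0, 0, 0, 0, 0, 0, -0.09, 0, 0, 0, 0, -0.08, 0, -0.11, 0, 0, 0, 0, -0.14, 0, -0.11, 0, 0, 0, 0, -0.2, 0, -0.11, 0, 0, 0, 0, -0.2, 0, -0.11, 0])

```text
clock: 25.4
position: [0.4806, -0.2085, 0.3982]
ee_rot: [0.754, 0.657, -0.0, -0.0]
ft_force: [0.5, -0.2, -0.4]
grip_width: -0.001
grasp_force: 0.0
```

```bash
python3 -c "
from h import *
o=manip.get_obs();print(o['clock'],o['position'],o['ft_force'])
p=manip.camera('top')
cv2.imwrite('pics/t8.png',cv2.resize(p['color'][180:380,170:460,::-1],None,fx=2.7,fy=2.7,interpolation=cv2.INTER_CUBIC))"
```

```text
25.4 [ 0.48055873 -0.20845916  0.3981505 ] [ 0.46839988 -0.17014063 -0.43842179]
```

View pics/t8.png

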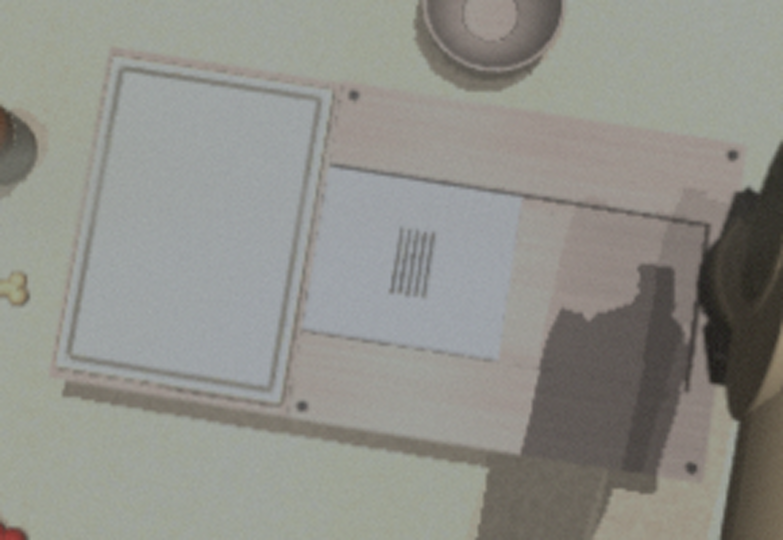

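The plate is back exactly where it started: ribs at (412,263) and right edge at (520,200), the same as the first crop. The board is empty and the arm is clear, so I hand in.

```bash
python3 -c "
from workcell import manip
print(manip.hand_in())"
```

```text
the job is handed in; nothing more can be done
None
```

I slid the hatch fully open, dropped the bone into the scrap pan, slid the hatch shut again and handed the job in at about 25 s of the 72 s allowed; the hand-in gave no verdict.

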